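# Clear the cutting mat of a craft engraving bench

### The arm

A 6-joint arm with a two-finger parallel gripper is mounted at the origin on the work surface. World frame = base frame: x ahead of the robot, y to its left, z up, the work surface at z = 0. Lengths are in m, angles in degrees, forces in N, time in s.
With the tool pointing down it reaches from about 0.375 to 0.9 m from the base axis. Payload 3.1 kg.
Tool frame: the origin (TCP) lies midway between the tips of the shut fingers; the grasp point (between the pads) lies 19 mm behind it; z points along the fingers, y is the line along which they close (so a half turn about z gives the same grasp; the last joint's range is limited). The gripper opens to 87 mm and grips with 3 to 60 N. Pads are 19 mm wide; open, the fingers measure 117 mm over their backs; the gripper's body (75 mm by 190 mm) begins 51 mm behind the grasp point.
Start: joints at [-80.701, 30.224, 82.088, -0, 67.689, -10.227], TCP at [0.209, -0.589, 0.223] pointing down, gripper open.
Joint ranges: [-176.69, 176.69], [-43.24, 126.21], [12.49, 139.97], [-82, 262], [0, 151.66], [-163.58, 163.58]. Speed limits (degrees/s): [159.86, 159.86, 180, 180, 180, 180].

### API

Orientations are given as a 3x3 rotation matrix whose columns are the frame's x, y, z axes.
In Python, from rig import read_state, capture, camera_info, hand_in gives the robot as it stands.
- The arm moves only by the tool drive_tool, never from a script. Its argument "motion" is a list of rows, each a list of 2 entries, a list of its own where there are three numbers: the shift along the tool's x, y, z in mm, then the turn, a rotation vector about the tool's x, y, z in rad. A call has 1 to 5 rows; each row shifts and turns the commanded pose from where the row before left it, along the tool's axes as they then stand; what a row does not reach is not made up. A row lasts 1/10 s, in which the tool goes at most 50 mm and 8.59 degrees, less where a joint would pass 70% of its speed; a pose out of reach is approached as far as the arm can. A call is refused whole if a number of a shift passes 50 or a number of a turn 0.15, either way. A call with a gripper value outside its range is refused whole. "gripper" is the opening, from 0 (shut) to 1 (fully open), set as the call begins (left out, the last holds). The fingers move at their own pace and stop on an object; the grip force is fixed at half the most. Time passes only in rows, so rows that do not move let the fingers close. It gives the time, the measured TCP pose, the force, the opening and the grip force at its end, in the units of the state.
- read_state(): the state, without advancing time (a new reading comes with each control period).
- capture(name): name is "scene" or "top" or "wrist"; returns the picture (480x640x3 uint8, red, green, blue); there is no depth.
- camera_info(name): a dict with "fovy" (degrees; the focal length in pixels is half the picture's height over the tangent of half this angle, whatever the lens; pixels are square), "cx", "cy" (the principal point, pixels), "xyz" and "orientation" of the camera in the world; the wrist camera has in their place "T_tool_cam" (4x4, takes a point from camera to tool coordinates, whose origin is the TCP and whose axes are the flange's). Camera axes: x right, y down, z forward; pixel columns grow to the right and rows downward; lengths in m; the calibration is good to about 2 mm. A picture is of the moment at which its call begins: read the wrist's pose just before it. camera_info takes no time and is no camera call.
- hand_in(): hands the job in; it is judged then, once.
The state is a dict: "time_s": time; "joint_positions": joint angles; "qvel": joint speeds; "tau": joint torques, N m; "position": TCP position; "tcp_rot": TCP orientation; "force": force on the tool from outside, world axes, zero at the start; "moment": the same for the moment, N m; "opening": opening from 0.0 (shut) to 1.0 (fully open); "grasp_force": force on a finger pad.
Only numpy, scipy, OpenCV 4.12 (cv2) and the standard library are available. Lean on these libraries where they do the work, as an engineer would, in place of code of your own. Each camera call takes 0.05 s, during which the arm holds its last target. There are 200 camera calls.

### The job

Clear the cutting mat by sorting its five pieces into the three trays: the two wooden stamps into the tray with the dark brown wood floor, the two acrylic blocks into the tray with the violet floor (one piece to each compartment), and the spring clamp into the tray with the yellow floor. Set each down flat on the tray floor, stamp and engraved faces up as they lie now, without dropping it, and leave the jar and the ink bottle alone.

Things in the scene. Friction and masses are not known exactly. Their poses are not given: they have to be found in the camera images.
- stamp_oblong_c (a point): wooden stamp block, oblong: brown wood 52 x 36 mm (x, y), 30 mm high, the top 6 mm a slightly smaller green rubber face (50 x 34) with a white leaf. Wood-backed stamp. Loose, 45 g. The point is at its centre, half-way up; z points up out of the face.
- stamp_round_c (a point): wooden stamp block, round: brown wood 42 mm across, 30 mm high, the top 6 mm a slightly smaller grey rubber face (40 across) with a white flower. Wood-backed stamp. Loose, 35 g. The point is at its centre, half-way up; z points up out of the face.
- acrylic_oblong_c (a point): acrylic block, oblong: solid pink acrylic 52 x 36 mm (x, y), 24 mm high, white leaf engraved on top. Loose, 55 g. The point is at its centre, half-way up; z points up out of the face.
- acrylic_round_c (a point): acrylic block, round: solid violet acrylic 42 mm across, 24 mm high, white flower engraved on top. Loose, 42 g. The point is at its centre, half-way up; z points up out of the face.
- clamp_c (a point): spring clamp lying flat, black handles and yellow jaws, 105 mm long (x from -55 at the handle ends to +50 at the jaw tips), 26 mm high, at most 48 mm wide at the handle ends. The point is at the centre of its black middle block, which is 28 mm (x) by 30 mm (y) with plain flat sides to grip across y, half-way up; x points to the jaws, z up. Rigid: it does not open. Loose, 60 g.
- tray_stamps_floor (a point): the stamps' tray: frosted white, floor and front label dark brown wood. 120 x 170 mm outside (its x, y), 25 mm high, walls 4 mm, floor 4 mm thick, fixed to the bench. The point is the centre of the inner floor's top (4 mm above the bench); x and y lie along the tray's sides, z is up. A 4 mm divider wall, as high as the rim, runs along x through the middle (y = 0) and leaves two equal compartments of 112 x 79 mm, centred at y = -41.5 and +41.5 mm. 
- tray_acrylic_floor (a point): the acrylic tray: frosted white, floor and front label violet. 120 x 170 mm outside (its x, y), 25 mm high, walls 4 mm, floor 4 mm thick, fixed to the bench. The point is the centre of the inner floor's top (4 mm above the bench); x and y lie along the tray's sides, z is up. A 4 mm divider wall, as high as the rim, runs along x through the middle (y = 0) and leaves two equal compartments of 112 x 79 mm, centred at y = -41.5 and +41.5 mm. 
- tray_clamp_floor (a point): the clamp tray: frosted white, floor and front label yellow. 120 x 170 mm outside (its x, y), 25 mm high, walls 4 mm, floor 4 mm thick, fixed to the bench. The point is the centre of the inner floor's top (4 mm above the bench); x and y lie along the tray's sides, z is up. No divider: one compartment of 112 x 162 mm.
- jar_c (a point): bystander: glass jar with a brass lid, 68 mm across, 85 mm high, loose; leave it alone. The point is at its centre, half-way up.
- ink_c (a point): bystander: white ink bottle with red label and black cap, 48 mm across, 85 mm high, loose; leave it alone. The point is at its centre, half-way up.

How it is judged:
By the outcome, as a careful person would: the job done as asked, in the order asked, and still so for the second after the job is handed in, with the robot touching nothing.
It also fails if it takes over 115 s, if anything falls off the work surface, if the arm or the gripper's body presses on something with over 40 N, if the wrist force passes 120 N, or if a joint passes its speed limit or range.

## Working session

There is one attempt and no reset: what is moved stays moved. The work goes in short steps, Python scripts to look and compute and a tool call to move; the robot and the scene stay as the last step left them, time stands still between calls to the robot, and variables do not carry over. Pictures are saved under pics/ and viewed, at most 14 in all, crops included, and the job is handed in when it is done.

Besides the shell and the picture viewer there is one more tool, called after "Call:" by a JSON object that holds its "method" and its "body", one argument or row to a line. drive_tool: Moves the arm, as the interface text tells. Its arguments: {"type":"object","properties":{"motion":{"type":"array","items":{"type":"array"}},"gripper":{"type":"number"}},"required":["motion"]}

```bash
mkdir -p pics; ls; python3 - <<'E'
from rig import *
import cv2,json
for n in ["top","scene"]:
    cv2.imwrite(f"pics/{n}0.png",capture(n)[:,:,::-1]); print(n,camera_info(n))
print(camera_info("wrist")); s=read_state(); print(s["time_s"],s["position"],s["tcp_rot"],s["opening"])
E
```

```text
pics
top {'fovy': 57.42872990745933, 'cx': 324.78119006478846, 'cy': 248.0761428262224, 'xyz': array([0.36338384, 0.00935224, 0.95327697]), 'orientation': array([[ 0.019982  , -0.98763234,  0.15550913],
       [-0.99978613, -0.01890928,  0.00837452],
       [-0.00533038, -0.15564321, -0.98779896]])}
scene {'fovy': 50.946675664710156, 'cx': 317.059759595999, 'cy': 231.9623802472015, 'xyz': array([ 1.57492221, -0.05300993,  0.9051688 ]), 'orientation': array([[ 0.05076861,  0.62508791, -0.77890157],
       [ 0.99862487, -0.02156387,  0.04778457],
       [ 0.01307343, -0.78025643, -0.6253231 ]])}
{'fovy': 68.21809656591277, 'cx': 319.12065361479745, 'cy': 238.5670636646989, 'T_tool_cam': array([[ 7.69881965e-04, -9.54484773e-01, -2.98258655e-01,
         8.26609327e-02],
       [ 9.99999325e-01,  4.75314919e-04,  1.06015563e-03,
        -1.19542478e-04],
       [-8.70135618e-04, -2.98259270e-01,  9.54484495e-01,
        -1.62087040e-01],
       [ 0.00000000e+00,  0.00000000e+00,  0.00000000e+00,
         1.00000000e+00]])}
0.1 [ 0.20881105 -0.58838775  0.221675  ] [[ 9.42502085e-01  3.34200115e-01 -3.21458876e-04]
 [ 3.34200097e-01 -9.42500185e-01  1.92262237e-03]
 [ 3.39565568e-04 -1.91950718e-03 -9.99998100e-01]] 1.0022787268167657
```

View pics/top0.png

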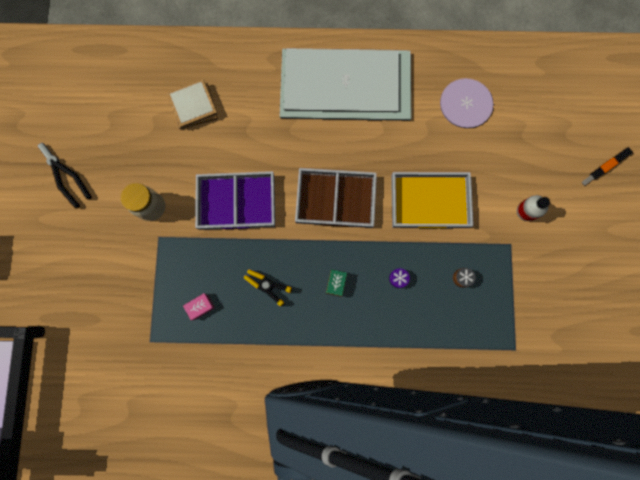

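View pics/scene0.png

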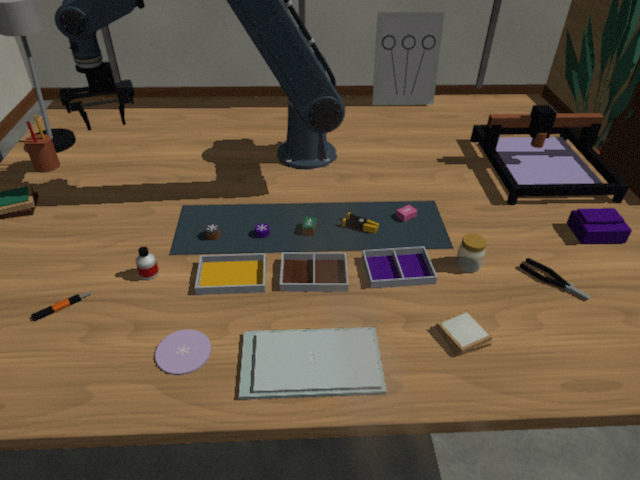

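The top view shows the pieces on the mat: pink block (198,306), clamp (268,287), green stamp (337,282), violet block (400,278) and round stamp (466,278). The trays are violet (235,200), brown (337,197) and yellow (432,200). The scene view agrees, and the arm is clear of the mat.

```bash
cat > h.py <<'E'
import numpy as np, cv2
from rig import *
def cam(n,s=None):
    i=camera_info(n); f=240/np.tan(np.radians(i["fovy"]/2))
    if n=="wrist":
        T=np.array(i["T_tool_cam"]); R=np.array(s["tcp_rot"])
        return f,i["cx"],i["cy"],R@T[:3,:3],R@T[:3,3]+np.array(s["position"])
    return f,i["cx"],i["cy"],np.array(i["orientation"]),np.array(i["xyz"])
def ray(c,uv,z):
    f,cx,cy,R,p=c; uv=np.asarray(uv,float).reshape(-1,2)
    d=np.c_[(uv[:,0]-cx)/f,(uv[:,1]-cy)/f,np.ones(len(uv))]@R.T
    return (p+d*((z-p[2])/d[:,2])[:,None])[:,:2]
def snap(n,name):
    s=read_state(); im=capture(n); cv2.imwrite(f"pics/{name}.png",im[:,:,::-1])
    return s,im,cam(n,s)
def blobs(im,lo,hi,amin):
    m=cv2.inRange(cv2.cvtColor(im,cv2.COLOR_RGB2HSV),np.array(lo),np.array(hi))
    cs,_=cv2.findContours(m,cv2.RETR_EXTERNAL,cv2.CHAIN_APPROX_NONE)
    return [c for c in cs if cv2.contourArea(c)>=amin]
def rect(c,cn,z):
    w=ray(c,cn,z)*1000; (x,y),(a,b),t=cv2.minAreaRect(w.astype(np.float32))
    if a<b: a,b,t=b,a,t+90
    return [round(float(v),1) for v in (x,y,a,b,(t+90)%180-90)]  # mm, long-axis world yaw
E
python3 - <<'E'
from h import *
im=cv2.imread("pics/top0.png")[:,:,::-1].copy(); c=cam("top")
for n,uv,z in [("pink",(198,306),.024),("clamp",(268,287),.026),("green",(337,282),.03),("viol",(400,278),.024),("round",(466,278),.03),("jar",(140,200),.04),("ink",(535,208),.04)]: print(n,ray(c,uv,z).round(3))
for n,lo,hi in [("violet",(125,120,40),(150,255,255)),("yellow",(18,150,90),(32,255,255)),("green",(70,100,40),(88,255,255)),("pink",(160,80,80),(179,255,255)),("brown",(3,100,30),(12,255,95))]:
    for k in blobs(im,lo,hi,25): print(n,k.reshape(-1,2).mean(0).round(),rect(c,k,.004 if cv2.contourArea(k)>600 else .024))
E
```

```text
pink [[0.381 0.282]]
clamp [[0.424 0.136]]
green [[ 0.437 -0.01 ]]
viol [[ 0.448 -0.144]]
round [[ 0.451 -0.282]]
jar [[0.604 0.417]]
ink [[ 0.602 -0.43 ]]
violet [399. 278.] [449.1, -142.4, 42.3, 42.3, -26.4]
violet [217. 201.] [615.0, 261.2, 105.5, 69.9, 3.7]
violet [254. 200.] [620.0, 178.0, 104.5, 72.1, 2.3]
yellow [251. 281.] [435.5, 173.1, 36.7, 9.2, 53.0]
yellow [255. 274.] [451.0, 164.7, 36.7, 10.0, 68.1]
yellow [134. 196.] [622.9, 446.4, 65.5, 64.7, -88.9]
yellow [431. 200.] [626.2, -216.5, 155.8, 105.7, -89.0]
green [337. 282.] [437.1, -9.2, 51.5, 36.1, -12.5]
pink [197. 306.] [380.4, 283.0, 53.2, 37.6, -57.9]
brown [351. 202.] [625.6, -46.0, 103.5, 72.1, -2.7]
brown [314. 197.] [628.9, 37.3, 102.3, 73.6, -2.6]
```

```bash
cat >> h.py <<'E'
def plan(x,y,z,yaw,n,s=None):
    s=s or read_state(); R=np.array(s["tcp_rot"]); p=np.array(s["position"])
    y0=np.degrees(np.arctan2(R[1,0],R[0,0])); d=np.radians((yaw-y0+180)%360-180)/n
    st=(np.array([x,y,z])-p)*1000/n; rows=[]; a=np.radians(y0)
    for i in range(n):
        c,q=np.cos(a),np.sin(a); rows.append([[int(round(v)) for v in (c*st[0]+q*st[1], q*st[0]-c*st[1], -st[2])],[0,0,round(-d,3)]]); a+=d
    print("t",round(s["time_s"],2),"pos",p.round(4),"yaw",round(y0,1),"grip",round(s["opening"],3),s["grasp_force"].round(1) if hasattr(s["grasp_force"],'round') else s["grasp_force"])
    for r in rows: print(r)
E
python3 -c "
from h import *
plan(.44,-.275,.17,90,10)"
```

```text
t 0.1 pos [ 0.2088 -0.5884  0.2217] yaw 19.5 grip 1.002 0.0
[[32, -22, 5], [0, 0, np.float64(-0.123)]]
[[35, -18, 5], [0, 0, np.float64(-0.123)]]
[[37, -13, 5], [0, 0, np.float64(-0.123)]]
[[38, -9, 5], [0, 0, np.float64(-0.123)]]
[[39, -4, 5], [0, 0, np.float64(-0.123)]]
[[39, 1, 5], [0, 0, np.float64(-0.123)]]
[[39, 6, 5], [0, 0, np.float64(-0.123)]]
[[38, 10, 5], [0, 0, np.float64(-0.123)]]
[[36, 15, 5], [0, 0, np.float64(-0.123)]]
[[34, 19, 5], [0, 0, np.float64(-0.123)]]
```

Call:
{"method": "drive_tool", "body": {
  "motion": [
    [[32,-22,5],[0,0,-0.123]],
    [[35,-18,5],[0,0,-0.123]],
    [[37,-13,5],[0,0,-0.123]],
    [[38,-9,5],[0,0,-0.123]],
    [[39,-4,5],[0,0,-0.123]]
  ]
}}

```text
time_s: 0.6
position: [0.3254, -0.4298, 0.197]
tcp_rot: [[0.573, 0.819, -0.0], [0.819, -0.573, 0.001], [0.001, -0.001, -1.0]]
force: [0.8, 0.5, -0.1]
opening: 0.999
grasp_force: 0.0
```

Call:
{"method": "drive_tool", "body": {
  "motion": [
    [[39,1,5],[0,0,-0.123]],
    [[39,6,5],[0,0,-0.123]],
    [[38,10,5],[0,0,-0.123]],
    [[36,15,5],[0,0,-0.123]],
    [[34,19,5],[0,0,-0.123]]
  ]
}}

```text
time_s: 1.1
position: [0.4418, -0.2726, 0.1721]
tcp_rot: [[-0.005, 1.0, -0.0], [1.0, 0.005, 0.0], [0.0, -0.0, -1.0]]
force: [0.4, -0.5, -0.2]
opening: 1.001
grasp_force: 0.0
```

Call:
{"method": "drive_tool", "body": {
  "motion": [
    [[0,0,0],[0,0,0]],
    [[0,0,0],[0,0,0]],
    [[0,0,0],[0,0,0]]
  ]
}}

```text
time_s: 1.4
position: [0.441, -0.2749, 0.1726]
tcp_rot: [[0.001, 1.0, -0.0], [1.0, -0.001, -0.001], [-0.001, -0.0, -1.0]]
force: [0.1, -0.6, 0.2]
opening: 0.998
grasp_force: 0.0
```

```bash
python3 -c "
from h import *
s,im,c=snap('wrist','w1'); print(s['position'],s['tcp_rot'],s['force'])"
```

```text
[ 0.44099939 -0.27487572  0.17256365] [[ 1.22934065e-03  9.99999244e-01 -1.89830086e-05]
 [ 9.99999103e-01 -1.22935056e-03 -5.31370770e-04]
 [-5.31393706e-04 -1.83297559e-05 -9.99999859e-01]] [ 0.13437471 -0.5949617   0.174049  ]
```

View pics/w1.png

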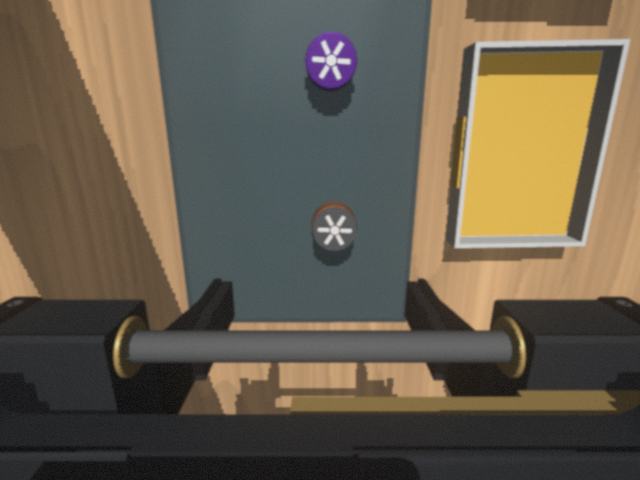

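The wrist view shows the round stamp's flower at (334,230), the violet block's at (331,61), and the yellow tray on the right. I'll locate both flowers by ray casting.

```bash
cat >> h.py <<'E'
def flower(im,c,uv,z,r=28):
    u,v=uv; m=cv2.inRange(im,(140,140,140),(255,255,255)); k=np.zeros_like(m); cv2.circle(k,(u,v),r,255,-1)
    q=cv2.findNonZero(m&k).reshape(-1,2); p=(q.min(0)+q.max(0))/2
    print("flower",q.mean(0).round(1),ray(c,q.mean(0),z).round(4),ray(c,p,z).round(4))
E
python3 -c "
from h import *
s,im,c=snap('wrist','w2')
flower(im,c,(334,230),.03); flower(im,c,(331,61),.024)
for k in blobs(im,(18,150,60),(32,255,255),3000): print(rect(c,k,.004))
plan(.450,-.282,.06,90,4)"
```

```text
flower [334.4 229.3] [[ 0.4549 -0.2795]] [[ 0.4551 -0.2797]]
flower [330.9  59.2] [[ 0.4508 -0.141 ]] [[ 0.4509 -0.1409]]
[629.1, -212.1, 157.7, 100.6, -89.0]
t 1.5 pos [ 0.4408 -0.2753  0.1727] yaw 89.9 grip 1.001 0.0
[[-2, 2, 28], [0, 0, np.float64(-0.001)]]
[[-2, 2, 28], [0, 0, np.float64(-0.001)]]
[[-2, 2, 28], [0, 0, np.float64(-0.001)]]
[[-2, 2, 28], [0, 0, np.float64(-0.001)]]
```

Call:
{"method": "drive_tool", "body": {
  "motion": [
    [[-4.5,13.5,20],[0,0,0]],
    [[0,0,40],[0,0,0]],
    [[0,0,40],[0,0,0]],
    [[0,0,35],[0,0,0]],
    [[0,0,21],[0,0,0]]
  ]
}}

```text
time_s: 2.0
position: [0.4532, -0.279, 0.0142]
tcp_rot: [[0.003, 1.0, -0.002], [1.0, -0.003, 0.002], [0.002, -0.002, -1.0]]
force: [0.3, 0.5, 1.2]
opening: 1.001
grasp_force: 0.0
```

Call:
{"method": "drive_tool", "body": {
  "motion": [
    [[0,0,11],[0,0,0]],
    [[0,0,0],[0,0,0]],
    [[0,0,0],[0,0,0]]
  ]
}}

```text
time_s: 2.3
position: [0.455, -0.2795, 0.0062]
tcp_rot: [[0.001, 1.0, 0.001], [1.0, -0.001, -0.001], [-0.001, 0.001, -1.0]]
force: [0.5, 0.4, 0.7]
opening: 1.001
grasp_force: 0.0
```

Call:
{"method": "drive_tool", "body": {
  "motion": [
    [[0,0,0],[0,0,0]],
    [[0,0,0],[0,0,0]],
    [[0,0,0],[0,0,0]],
    [[0,0,0],[0,0,0]],
    [[0,0,0],[0,0,0]]
  ],
  "gripper": 0.3
}}

```text
time_s: 2.8
position: [0.4549, -0.2786, 0.0059]
tcp_rot: [[-0.0, 1.0, 0.0], [1.0, 0.0, -0.0], [-0.0, 0.0, -1.0]]
force: [1.0, 0.6, 0.4]
opening: 0.633
grasp_force: 0.0
```

Call:
{"method": "drive_tool", "body": {
  "motion": [
    [[0,0,0],[0,0,0]],
    [[0,0,0],[0,0,0]],
    [[0,0,0],[0,0,0]],
    [[0,0,0],[0,0,0]],
    [[0,0,0],[0,0,0]]
  ]
}}

```text
time_s: 3.3
position: [0.4548, -0.2785, 0.0056]
tcp_rot: [[-0.0, 1.0, 0.0], [1.0, 0.0, 0.0], [0.0, 0.0, -1.0]]
force: [0.1, 0.5, 0.2]
opening: 0.477
grasp_force: 30.0
```

```bash
python3 - <<'E'
from h import *
im=cv2.imread("pics/top0.png")[:,:,::-1].copy(); c=cam("top")
s=read_state(); s2=dict(s); s2["position"]=np.array(s["position"])+[0,0,.06]
plan(.624,-.044,.10,87.4,8,s2); 
E
```

```text
t 3.3 pos [ 0.4548 -0.2785  0.0656] yaw 90.0 grip 0.477 30.000112652778625
[[29, 21, -4], [0, 0, np.float64(0.006)]]
[[29, 21, -4], [0, 0, np.float64(0.006)]]
[[30, 21, -4], [0, 0, np.float64(0.006)]]
[[30, 21, -4], [0, 0, np.float64(0.006)]]
[[30, 20, -4], [0, 0, np.float64(0.006)]]
[[30, 20, -4], [0, 0, np.float64(0.006)]]
[[30, 20, -4], [0, 0, np.float64(0.006)]]
[[30, 20, -4], [0, 0, np.float64(0.006)]]
```

Call:
{"method": "drive_tool", "body": {
  "motion": [
    [[0,0,-20],[0,0,0]],
    [[0,0,-40],[0,0,0]],
    [[29,20,-10],[0,0,0.01]],
    [[29,21,-10],[0,0,0.01]],
    [[30,21,-4],[0,0,0.01]]
  ]
}}

```text
time_s: 3.8
position: [0.5185, -0.1909, 0.0907]
tcp_rot: [[0.032, 0.999, 0.002], [0.999, -0.032, -0.001], [-0.001, 0.002, -1.0]]
force: [0.6, -0.3, -0.6]
opening: 0.477
grasp_force: 30.0
```

Call:
{"method": "drive_tool", "body": {
  "motion": [
    [[30,21,-4],[0,0,0.01]],
    [[30,21,-4],[0,0,0.0]],
    [[30,21,0],[0,0,0.0]],
    [[30,21,0],[0,0,0.0]],
    [[24,21,0],[0,0,0.0]]
  ]
}}

```text
time_s: 4.3
position: [0.6283, -0.0493, 0.0973]
tcp_rot: [[0.039, 0.999, -0.001], [0.999, -0.039, 0.0], [0.0, -0.001, -1.0]]
force: [0.8, -0.2, -1.0]
opening: 0.475
grasp_force: 30.0
```

Call:
{"method": "drive_tool", "body": {
  "motion": [
    [[0,0,0],[0,0,0]],
    [[0,0,0],[0,0,0]]
  ]
}}

```text
time_s: 4.5
position: [0.6277, -0.0506, 0.097]
tcp_rot: [[0.038, 0.999, -0.001], [0.999, -0.038, -0.0], [-0.0, -0.001, -1.0]]
force: [0.8, 0.2, -0.5]
opening: 0.474
grasp_force: 30.0
```

```bash
python3 -c "
from h import *
s,im,c=snap('wrist','w3')
for k in blobs(im,(3,80,20),(14,255,110),2000): print(cv2.boundingRect(k),rect(c,k,.004))
plan(.624,-.046,.012,87.4,1)"
```

```text
(239, 186, 148, 130) [622.2, -60.2, 108.3, 104.0, -2.8]
(230, 55, 166, 119) [626.6, 39.0, 108.9, 75.9, -2.1]
t 4.55 pos [ 0.6271 -0.0513  0.097 ] yaw 87.7 grip 0.476 29.999937415122986
[[5, -3, 85], [0, 0, np.float64(0.006)]]
```

View pics/w3.png

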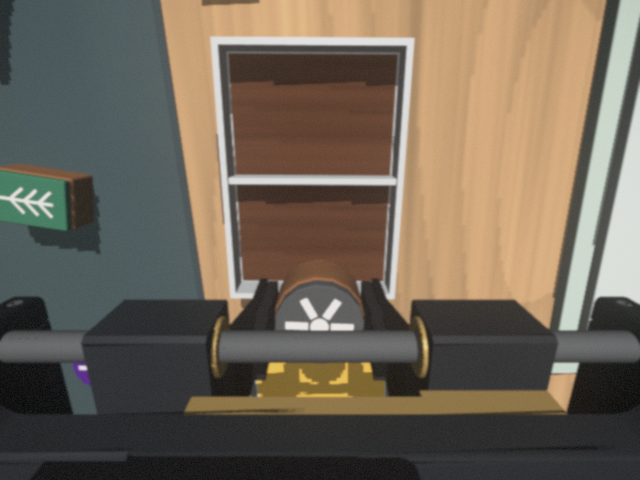

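The held stamp is level at the bottom centre (318,310), and both brown compartments are empty. I'll lower it into the near one until the force shows contact.

Call:
{"method": "drive_tool", "body": {
  "motion": [
    [[5,-1,20],[0,0,0.005]],
    [[0,0,30],[0,0,0]],
    [[0,0,22],[0,0,0]],
    [[0,0,12],[0,0,0]],
    [[0,0,0],[0,0,0]]
  ]
}}

```text
time_s: 5.05
position: [0.6251, -0.0469, 0.0118]
tcp_rot: [[0.047, 0.999, -0.004], [0.999, -0.046, 0.001], [0.001, -0.005, -1.0]]
force: [0.8, -0.9, 0.2]
opening: 0.473
grasp_force: 30.0
```

Call:
{"method": "drive_tool", "body": {
  "motion": [
    [[0,0,1],[0,0,0]],
    [[0,0,1],[0,0,0]],
    [[0,0,0],[0,0,0]]
  ]
}}

```text
time_s: 5.35
position: [0.6279, -0.0465, 0.0126]
tcp_rot: [[0.045, 0.999, 0.002], [0.999, -0.045, -0.001], [-0.0, 0.002, -1.0]]
force: [0.3, 0.5, -0.5]
opening: 0.478
grasp_force: 30.0
```

Call:
{"method": "drive_tool", "body": {
  "motion": [
    [[0,0,1],[0,0,0]],
    [[0,0,0],[0,0,0]],
    [[0,0,0],[0,0,0]]
  ]
}}

```text
time_s: 5.65
position: [0.6273, -0.0462, 0.0108]
tcp_rot: [[0.045, 0.999, 0.0], [0.999, -0.045, -0.0], [-0.0, 0.0, -1.0]]
force: [0.4, 0.1, -0.5]
opening: 0.474
grasp_force: 30.0
```

Call:
{"method": "drive_tool", "body": {
  "motion": [
    [[0,0,1],[0,0,0]],
    [[0,0,0],[0,0,0]],
    [[0,0,0],[0,0,0]]
  ]
}}

```text
time_s: 5.95
position: [0.6274, -0.0462, 0.0096]
tcp_rot: [[0.045, 0.999, 0.0], [0.999, -0.045, -0.0], [0.0, 0.0, -1.0]]
force: [0.2, 0.6, 0.7]
opening: 0.474
grasp_force: 30.0
```

Call:
{"method": "drive_tool", "body": {
  "motion": [
    [[0,0,0.5],[0,0,0]],
    [[0,0,0],[0,0,0]],
    [[0,0,0],[0,0,0]]
  ]
}}

```text
time_s: 6.25
position: [0.6274, -0.0462, 0.0096]
tcp_rot: [[0.045, 0.999, 0.0], [0.999, -0.045, -0.0], [-0.0, 0.0, -1.0]]
force: [-1.0, -0.2, 6.2]
opening: 0.474
grasp_force: 30.0
```

Call:
{"method": "drive_tool", "body": {
  "motion": [
    [[0,0,0.5],[0,0,0]],
    [[0,0,0],[0,0,0]],
    [[0,0,0],[0,0,0]]
  ]
}}

```text
time_s: 6.55
position: [0.6274, -0.0462, 0.0095]
tcp_rot: [[0.045, 0.999, 0.0], [0.999, -0.045, -0.0], [-0.0, 0.0, -1.0]]
force: [-1.4, 0.7, 6.9]
opening: 0.476
grasp_force: 30.0
```

Contact is at z = 0.0096, as expected. I'll open part way, then lift.

Call:
{"method": "drive_tool", "body": {
  "motion": [
    [[0,0,0],[0,0,0]],
    [[0,0,0],[0,0,0]],
    [[0,0,0],[0,0,0]],
    [[0,0,0],[0,0,0]],
    [[0,0,0],[0,0,0]]
  ],
  "gripper": 0.7
}}

```text
time_s: 7.05
position: [0.627, -0.0462, 0.0082]
tcp_rot: [[0.045, 0.999, -0.001], [0.999, -0.045, 0.0], [0.0, -0.001, -1.0]]
force: [-0.3, -0.2, -0.1]
opening: 0.692
grasp_force: 0.0
```

Call:
{"method": "drive_tool", "body": {
  "motion": [
    [[0,0,-25],[0,0,0]],
    [[0,0,-40],[0,0,0]],
    [[0,0,-40],[0,0,0]],
    [[0,0,-40],[0,0,0]],
    [[0,0,0],[0,0,0]]
  ]
}}

```text
time_s: 7.55
position: [0.6314, -0.0472, 0.1598]
tcp_rot: [[0.045, 0.999, 0.013], [0.999, -0.045, -0.003], [-0.003, 0.013, -1.0]]
force: [0.6, -0.5, -0.2]
opening: 0.703
grasp_force: 0.0
```

```bash
python3 -c "
from h import *
plan(.437,-.06,.17,167.5,10)"
```

```text
t 7.55 pos [ 0.6314 -0.0472  0.1598] yaw 87.4 grip 0.703 0.0
[[-2, -19, -1], [0, 0, np.float64(-0.14)]]
[[1, -19, -1], [0, 0, np.float64(-0.14)]]
[[3, -19, -1], [0, 0, np.float64(-0.14)]]
[[6, -19, -1], [0, 0, np.float64(-0.14)]]
[[8, -18, -1], [0, 0, np.float64(-0.14)]]
[[11, -16, -1], [0, 0, np.float64(-0.14)]]
[[13, -15, -1], [0, 0, np.float64(-0.14)]]
[[15, -13, -1], [0, 0, np.float64(-0.14)]]
[[16, -10, -1], [0, 0, np.float64(-0.14)]]
[[18, -8, -1], [0, 0, np.float64(-0.14)]]
```

```bash
python3 -c "
from h import *
plan(.437,-.01,.17,167.5,10)"|sed 's/np.float64//'
```

```text
t 7.55 pos [ 0.6314 -0.0472  0.1598] yaw 87.4 grip 0.703 0.0
[[3, -20, -1], [0, 0, (-0.14)]]
[[6, -19, -1], [0, 0, (-0.14)]]
[[8, -18, -1], [0, 0, (-0.14)]]
[[11, -17, -1], [0, 0, (-0.14)]]
[[13, -15, -1], [0, 0, (-0.14)]]
[[15, -13, -1], [0, 0, (-0.14)]]
[[16, -11, -1], [0, 0, (-0.14)]]
[[18, -9, -1], [0, 0, (-0.14)]]
[[19, -6, -1], [0, 0, (-0.14)]]
[[20, -3, -1], [0, 0, (-0.14)]]
```

Call:
{"method": "drive_tool", "body": {
  "motion": [
    [[3,-20,-1],[0,0,-0.14]],
    [[6,-19,-1],[0,0,-0.14]],
    [[8,-18,-1],[0,0,-0.14]],
    [[11,-17,-1],[0,0,-0.14]],
    [[13,-15,-1],[0,0,-0.14]]
  ],
  "gripper": 1.0
}}

```text
time_s: 8.05
position: [0.5278, -0.0263, 0.1578]
tcp_rot: [[-0.614, 0.79, -0.001], [0.79, 0.614, 0.0], [0.001, -0.001, -1.0]]
force: [0.4, 0.1, 0.2]
opening: 0.983
grasp_force: 0.0
```

Call:
{"method": "drive_tool", "body": {
  "motion": [
    [[15,-13,-1],[0,0,-0.14]],
    [[16,-11,-1],[0,0,-0.14]],
    [[18,-9,-1],[0,0,-0.14]],
    [[19,-6,-1],[0,0,-0.14]],
    [[20,-3,-1],[0,0,-0.14]]
  ]
}}

```text
time_s: 8.55
position: [0.4302, -0.0077, 0.163]
tcp_rot: [[-0.978, 0.209, -0.001], [0.209, 0.978, 0.0], [0.001, 0.0, -1.0]]
force: [0.4, -0.0, 0.3]
opening: 1.001
grasp_force: 0.0
```

Call:
{"method": "drive_tool", "body": {
  "motion": [
    [[0,0,0],[0,0,0]],
    [[0,0,0],[0,0,0]],
    [[0,0,0],[0,0,0]]
  ]
}}

```text
time_s: 8.85
position: [0.4331, -0.0085, 0.1636]
tcp_rot: [[-0.976, 0.216, 0.002], [0.216, 0.976, -0.001], [-0.002, -0.0, -1.0]]
force: [-0.2, -0.4, -0.1]
opening: 0.998
grasp_force: 0.0
```

```bash
python3 -c "
from h import *
s,im,c=snap('wrist','w4')
for k in blobs(im,(65,90,40),(88,255,255),1500): print(cv2.boundingRect(k),rect(c,k,.030))
plan(.437,-.01,.006,167.5,1)"
```

```text
(303, 203, 39, 55) [437.1, -6.8, 49.1, 32.7, -10.7]
t 8.9 pos [ 0.433  -0.0084  0.1635] yaw 167.5 grip 1.0 0.0
[[-4, -1, 158], [0, 0, np.float64(0.001)]]
```

View pics/w4.png

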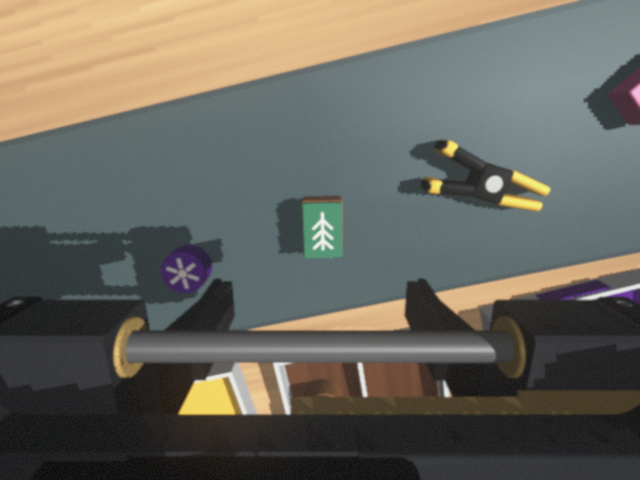

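The green stamp sits at (323,228) and the clamp at (490,185), with plain yellow jaws on its right side. I'm descending on the green stamp.

Call:
{"method": "drive_tool", "body": {
  "motion": [
    [[-3.5,2.5,20],[0,0,-0.02]],
    [[0,0,40],[0,0,0]],
    [[0,0,40],[0,0,0]],
    [[0,0,35],[0,0,0]],
    [[0,0,15],[0,0,0]]
  ]
}}

```text
time_s: 9.4
position: [0.4353, -0.0064, 0.0106]
tcp_rot: [[-0.981, 0.196, -0.003], [0.196, 0.981, 0.001], [0.003, 0.0, -1.0]]
force: [-1.3, 0.1, 0.5]
opening: 0.998
grasp_force: 0.0
```

Call:
{"method": "drive_tool", "body": {
  "motion": [
    [[0,0,8],[0,0,0]],
    [[0,0,0],[0,0,0]],
    [[0,0,0],[0,0,0]]
  ]
}}

```text
time_s: 9.7
position: [0.4362, -0.0065, 0.0059]
tcp_rot: [[-0.981, 0.195, 0.001], [0.195, 0.981, -0.0], [-0.001, -0.0, -1.0]]
force: [0.5, 0.1, -0.6]
opening: 0.997
grasp_force: 0.0
```

Call:
{"method": "drive_tool", "body": {
  "motion": [
    [[0,0,0],[0,0,0]],
    [[0,0,0],[0,0,0]],
    [[0,0,0],[0,0,0]],
    [[0,0,0],[0,0,0]],
    [[0,0,0],[0,0,0]]
  ],
  "gripper": 0.3
}}

```text
time_s: 10.2
position: [0.4355, -0.0063, 0.0058]
tcp_rot: [[-0.981, 0.195, 0.001], [0.195, 0.981, -0.0], [-0.001, -0.0, -1.0]]
force: [0.7, 0.9, -0.1]
opening: 0.632
grasp_force: 0.0
```

Call:
{"method": "drive_tool", "body": {
  "motion": [
    [[0,0,0],[0,0,0]],
    [[0,0,0],[0,0,0]],
    [[0,0,0],[0,0,0]],
    [[0,0,0],[0,0,0]],
    [[0,0,0],[0,0,0]]
  ]
}}

```text
time_s: 10.7
position: [0.4354, -0.0063, 0.0055]
tcp_rot: [[-0.981, 0.195, -0.0], [0.195, 0.981, 0.0], [0.0, 0.0, -1.0]]
force: [-0.9, 0.1, 0.5]
opening: 0.409
grasp_force: 30.0
```

```bash
python3 - <<'E' |sed 's/np.float64//'
from h import *
s=read_state(); s2=dict(s); s2["position"]=np.array(s["position"])+[0,0,.06]
plan(.626,.0375,.09,87.4,10,s2)
E
```

```text
t 10.7 pos [ 0.4354 -0.0063  0.0655] yaw 168.8 grip 0.409 29.998846650123596
[[-18, 8, -2], [0, 0, (0.142)]]
[[-17, 10, -2], [0, 0, (0.142)]]
[[-15, 13, -2], [0, 0, (0.142)]]
[[-13, 15, -2], [0, 0, (0.142)]]
[[-11, 16, -2], [0, 0, (0.142)]]
[[-8, 18, -2], [0, 0, (0.142)]]
[[-6, 19, -2], [0, 0, (0.142)]]
[[-3, 19, -2], [0, 0, (0.142)]]
[[0, 20, -2], [0, 0, (0.142)]]
[[3, 19, -2], [0, 0, (0.142)]]
```

Call:
{"method": "drive_tool", "body": {
  "motion": [
    [[0,0,-25],[0,0,0]],
    [[0,0,-35],[0,0,0]],
    [[-18,8,-3],[0,0,0.142]],
    [[-17,10,-3],[0,0,0.142]],
    [[-15,13,-3],[0,0,0.142]]
  ]
}}

```text
time_s: 11.2
position: [0.4938, 0.0066, 0.0751]
tcp_rot: [[-0.809, 0.587, 0.0], [0.587, 0.809, -0.0], [-0.0, 0.0, -1.0]]
force: [0.4, 0.2, -1.2]
opening: 0.415
grasp_force: 30.0
```

Call:
{"method": "drive_tool", "body": {
  "motion": [
    [[-13,15,-3],[0,0,0.142]],
    [[-11,16,-3],[0,0,0.142]],
    [[-8,18,-3],[0,0,0.142]],
    [[-6,19,-3],[0,0,0.142]],
    [[-3,19,-3],[0,0,0.142]]
  ]
}}

```text
time_s: 11.7
position: [0.5891, 0.0287, 0.0893]
tcp_rot: [[-0.231, 0.973, -0.001], [0.973, 0.231, 0.0], [0.0, -0.001, -1.0]]
force: [0.2, 1.1, -0.2]
opening: 0.414
grasp_force: 30.0
```

Call:
{"method": "drive_tool", "body": {
  "motion": [
    [[0,20,0],[0,0,0.142]],
    [[3,19,0],[0,0,0.142]],
    [[0,0,0],[0,0,0]],
    [[0,0,0],[0,0,0]],
    [[0,0,0],[0,0,0]]
  ]
}}

```text
time_s: 12.2
position: [0.6251, 0.038, 0.089]
tcp_rot: [[0.043, 0.999, -0.003], [0.999, -0.043, 0.0], [0.0, -0.003, -1.0]]
force: [-0.7, 0.3, -0.9]
opening: 0.409
grasp_force: 30.0
```

```bash
python3 - <<'E' |sed 's/np.float64//'
from h import *
plan(.626,.0375,.0105,87.4,1)
E
```

```text
t 12.2 pos [0.6251 0.038  0.089 ] yaw 87.5 grip 0.409 29.99879390001297
[[0, 1, 78], [0, 0, (0.002)]]
```

Call:
{"method": "drive_tool", "body": {
  "motion": [
    [[0,0,20],[0,0,0]],
    [[0,0,30],[0,0,0]],
    [[0,0,20],[0,0,0]],
    [[0,0,6],[0,0,0]],
    [[0,0,2],[0,0,0]]
  ]
}}

```text
time_s: 12.7
position: [0.6257, 0.0379, 0.0109]
tcp_rot: [[0.045, 0.999, -0.002], [0.999, -0.045, 0.0], [0.0, -0.002, -1.0]]
force: [-1.1, -0.1, -0.2]
opening: 0.411
grasp_force: 30.0
```

Call:
{"method": "drive_tool", "body": {
  "motion": [
    [[0,0,0.5],[0,0,0]],
    [[0,0,0],[0,0,0]],
    [[0,0,0],[0,0,0]]
  ]
}}

```text
time_s: 13.0
position: [0.6277, 0.0379, 0.0122]
tcp_rot: [[0.045, 0.999, 0.002], [0.999, -0.045, -0.0], [-0.0, 0.002, -1.0]]
force: [-0.1, -0.1, -0.8]
opening: 0.409
grasp_force: 30.0
```

Call:
{"method": "drive_tool", "body": {
  "motion": [
    [[0,0,0.5],[0,0,0]],
    [[0,0,0],[0,0,0]],
    [[0,0,0],[0,0,0]]
  ]
}}

```text
time_s: 13.3
position: [0.627, 0.038, 0.0108]
tcp_rot: [[0.045, 0.999, 0.0], [0.999, -0.045, -0.0], [-0.0, 0.0, -1.0]]
force: [0.2, 0.5, -0.1]
opening: 0.413
grasp_force: 30.0
```

Call:
{"method": "drive_tool", "body": {
  "motion": [
    [[0,0,1],[0,0,0]],
    [[0,0,0],[0,0,0]],
    [[0,0,0],[0,0,0]]
  ]
}}

```text
time_s: 13.6
position: [0.6271, 0.038, 0.0096]
tcp_rot: [[0.045, 0.999, 0.0], [0.999, -0.045, -0.0], [0.0, 0.0, -1.0]]
force: [0.3, 0.0, 0.0]
opening: 0.411
grasp_force: 30.0
```

Call:
{"method": "drive_tool", "body": {
  "motion": [
    [[0,0,0.6],[0,0,0]],
    [[0,0,0],[0,0,0]],
    [[0,0,0],[0,0,0]]
  ]
}}

```text
time_s: 13.9
position: [0.6271, 0.0379, 0.0096]
tcp_rot: [[0.045, 0.999, 0.0], [0.999, -0.045, -0.0], [-0.0, 0.0, -1.0]]
force: [-0.9, 0.1, 5.9]
opening: 0.409
grasp_force: 30.0
```

Call:
{"method": "drive_tool", "body": {
  "motion": [
    [[0,0,0],[0,0,0]],
    [[0,0,0],[0,0,0]],
    [[0,0,0],[0,0,0]],
    [[0,0,0],[0,0,0]],
    [[0,0,0],[0,0,0]]
  ],
  "gripper": 0.65
}}

```text
time_s: 14.4
position: [0.6268, 0.038, 0.0087]
tcp_rot: [[0.045, 0.999, -0.0], [0.999, -0.045, 0.0], [0.0, -0.0, -1.0]]
force: [-0.6, 0.1, 0.1]
opening: 0.645
grasp_force: 0.0
```

Call:
{"method": "drive_tool", "body": {
  "motion": [
    [[0,0,-25],[0,0,0]],
    [[0,0,-40],[0,0,0]],
    [[0,0,-40],[0,0,0]],
    [[0,0,-40],[0,0,0]],
    [[0,0,0],[0,0,0]]
  ]
}}

```text
time_s: 14.9
position: [0.6313, 0.0377, 0.1603]
tcp_rot: [[0.045, 0.999, 0.013], [0.999, -0.045, -0.001], [-0.001, 0.013, -1.0]]
force: [0.2, -0.2, 0.6]
opening: 0.65
grasp_force: 0.0
```

```bash
python3 -c "
from h import *
plan(.4505,-.141,.16,87.4,8)"|sed 's/np.float64//'
```

```text
t 14.9 pos [0.6313 0.0377 0.1603] yaw 87.4 grip 0.65 0.0
[[-23, -22, 0], [0, 0, (0.0)]]
[[-23, -22, 0], [0, 0, (0.0)]]
[[-23, -22, 0], [0, 0, (0.0)]]
[[-23, -22, 0], [0, 0, (0.0)]]
[[-23, -22, 0], [0, 0, (0.0)]]
[[-23, -22, 0], [0, 0, (0.0)]]
[[-23, -22, 0], [0, 0, (0.0)]]
[[-23, -22, 0], [0, 0, (0.0)]]
```

Call:
{"method": "drive_tool", "body": {
  "motion": [
    [[-23,-22,0],[0,0,0]],
    [[-23,-22,0],[0,0,0]],
    [[-23,-22,0],[0,0,0]],
    [[-23,-22,0],[0,0,0]],
    [[-23,-22,0],[0,0,0]]
  ],
  "gripper": 1.0
}}

```text
time_s: 15.4
position: [0.5104, -0.0725, 0.1533]
tcp_rot: [[0.045, 0.999, -0.001], [0.999, -0.045, 0.0], [0.0, -0.001, -1.0]]
force: [1.1, -0.3, -0.2]
opening: 0.971
grasp_force: 0.0
```

Call:
{"method": "drive_tool", "body": {
  "motion": [
    [[-23,-22,0],[0,0,0]],
    [[-23,-22,0],[0,0,0]],
    [[-23,-22,0],[0,0,0]],
    [[0,0,0],[0,0,0]],
    [[0,0,0],[0,0,0]]
  ]
}}

```text
time_s: 15.9
position: [0.4425, -0.1382, 0.1536]
tcp_rot: [[0.047, 0.999, -0.0], [0.999, -0.047, 0.001], [0.001, -0.0, -1.0]]
force: [-0.2, -0.2, 0.8]
opening: 1.001
grasp_force: 0.0
```

```bash
python3 -c "
from h import *
s,im,c=snap('wrist','w5')
for k in blobs(im,(120,90,30),(155,255,255),800): print(cv2.boundingRect(k),rect(c,k,.024))
plan(.4505,-.141,.0055,87.4,1)"|sed 's/np.float64//'
```

```text
(305, 203, 48, 52) [450.9, -138.8, 45.3, 40.4, 87.3]
t 15.95 pos [ 0.4431 -0.1379  0.1537] yaw 87.4 grip 0.999 0.0
[[-3, 8, 148], [0, 0, (-0.0)]]
```

View pics/w5.png

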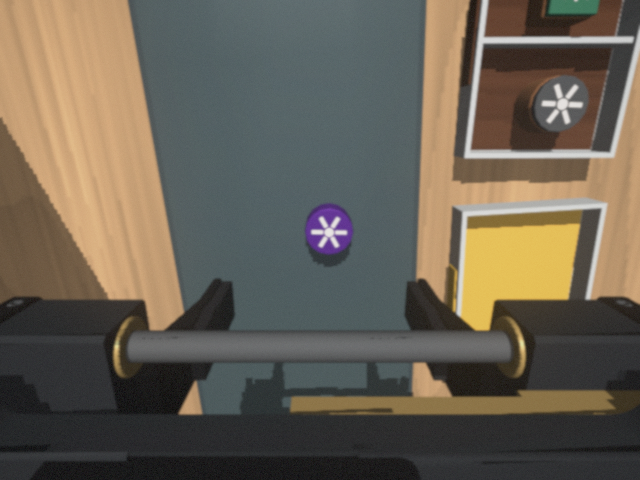

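The grey stamp stands upright at (560,104) and the green one at (572,0), both in the brown tray. The violet block is at (329,230).

Call:
{"method": "drive_tool", "body": {
  "motion": [
    [[-1,8,20],[0,0,0]],
    [[0,0,40],[0,0,0]],
    [[0,0,40],[0,0,0]],
    [[0,0,30],[0,0,0]],
    [[0,0,12],[0,0,0]]
  ]
}}

```text
time_s: 16.45
position: [0.4503, -0.1377, 0.0093]
tcp_rot: [[0.043, 0.999, -0.003], [0.999, -0.043, 0.002], [0.002, -0.004, -1.0]]
force: [-0.5, 0.6, 0.3]
opening: 0.999
grasp_force: 0.0
```

Call:
{"method": "drive_tool", "body": {
  "motion": [
    [[0,0,8],[0,0,0]],
    [[0,0,0],[0,0,0]],
    [[0,0,0],[0,0,0]]
  ]
}}

```text
time_s: 16.75
position: [0.4517, -0.1395, 0.0048]
tcp_rot: [[0.045, 0.999, 0.002], [0.999, -0.045, -0.001], [-0.001, 0.002, -1.0]]
force: [0.8, -1.1, 0.2]
opening: 0.999
grasp_force: 0.0
```

Call:
{"method": "drive_tool", "body": {
  "motion": [
    [[0,0,0],[0,0,0]],
    [[0,0,0],[0,0,0]],
    [[0,0,0],[0,0,0]],
    [[0,0,0],[0,0,0]],
    [[0,0,0],[0,0,0]]
  ],
  "gripper": 0.3
}}

```text
time_s: 17.25
position: [0.4509, -0.1394, 0.0042]
tcp_rot: [[0.045, 0.999, 0.0], [0.999, -0.045, -0.0], [-0.0, 0.0, -1.0]]
force: [-0.4, 0.2, -0.2]
opening: 0.628
grasp_force: 0.0
```

Call:
{"method": "drive_tool", "body": {
  "motion": [
    [[0,0,0],[0,0,0]],
    [[0,0,0],[0,0,0]],
    [[0,0,0],[0,0,0]],
    [[0,0,0],[0,0,0]]
  ]
}}

```text
time_s: 17.65
position: [0.4508, -0.1393, 0.0039]
tcp_rot: [[0.045, 0.999, -0.0], [0.999, -0.045, 0.0], [-0.0, -0.0, -1.0]]
force: [0.2, 0.4, 1.0]
opening: 0.476
grasp_force: 30.0
```

```bash
python3 - <<'E' |sed 's/np.float64//'
from h import *
s=read_state(); s2=dict(s); s2["position"]=np.array(s["position"])+[0,0,.09]
plan(.616,.178,.105,93,10,s2)
E
```

```text
t 17.65 pos [ 0.4508 -0.1393  0.0939] yaw 87.4 grip 0.476 30.00004917383194
[[32, 15, -1], [0, 0, (-0.01)]]
[[32, 15, -1], [0, 0, (-0.01)]]
[[32, 16, -1], [0, 0, (-0.01)]]
[[32, 16, -1], [0, 0, (-0.01)]]
[[32, 16, -1], [0, 0, (-0.01)]]
[[32, 17, -1], [0, 0, (-0.01)]]
[[32, 17, -1], [0, 0, (-0.01)]]
[[31, 17, -1], [0, 0, (-0.01)]]
[[31, 18, -1], [0, 0, (-0.01)]]
[[31, 18, -1], [0, 0, (-0.01)]]
```

Call:
{"method": "drive_tool", "body": {
  "motion": [
    [[0,0,-30],[0,0,0]],
    [[0,0,-50],[0,0,0]],
    [[32,15,-10],[0,0,-0.01]],
    [[32,15,-5],[0,0,-0.01]],
    [[32,16,-5],[0,0,-0.01]]
  ]
}}

```text
time_s: 18.15
position: [0.5006, -0.0441, 0.1048]
tcp_rot: [[0.016, 1.0, 0.001], [1.0, -0.016, -0.0], [-0.0, 0.001, -1.0]]
force: [0.1, -0.6, -1.2]
opening: 0.475
grasp_force: 30.0
```

Call:
{"method": "drive_tool", "body": {
  "motion": [
    [[32,16,0],[0,0,-0.01]],
    [[32,16,0],[0,0,-0.01]],
    [[32,17,0],[0,0,-0.01]],
    [[32,17,0],[0,0,-0.01]],
    [[31,17,0],[0,0,-0.01]]
  ]
}}

```text
time_s: 18.65
position: [0.5824, 0.116, 0.1037]
tcp_rot: [[-0.036, 0.999, -0.001], [0.999, 0.036, -0.0], [-0.0, -0.001, -1.0]]
force: [0.2, -0.5, -1.0]
opening: 0.478
grasp_force: 30.0
```

Call:
{"method": "drive_tool", "body": {
  "motion": [
    [[31,18,0],[0,0,-0.01]],
    [[31,18,0],[0,0,-0.01]],
    [[0,0,0],[0,0,0]],
    [[0,0,0],[0,0,0]],
    [[0,0,0],[0,0,0]]
  ]
}}

```text
time_s: 19.15
position: [0.6146, 0.1771, 0.1034]
tcp_rot: [[-0.055, 0.999, -0.002], [0.999, 0.055, -0.001], [-0.0, -0.002, -1.0]]
force: [-0.7, -0.1, -1.0]
opening: 0.475
grasp_force: 30.0
```

```bash
python3 -c "
from h import *
s,im,c=snap('wrist','w6')
for k in blobs(im,(120,90,20),(155,255,255),2000): print(cv2.boundingRect(k),rect(c,k,.004))
plan(.616,.178,.010,93,1)"|sed 's/np.float64//'
```

```text
(250, 193, 146, 138) [619.1, 155.2, 116.2, 109.5, -86.8]
(242, 66, 161, 116) [612.8, 260.3, 109.4, 77.0, 3.6]
t 19.2 pos [0.6148 0.1767 0.1036] yaw 93.1 grip 0.471 29.999809563159943
[[1, 1, 94], [0, 0, (0.002)]]
```

View pics/w6.png

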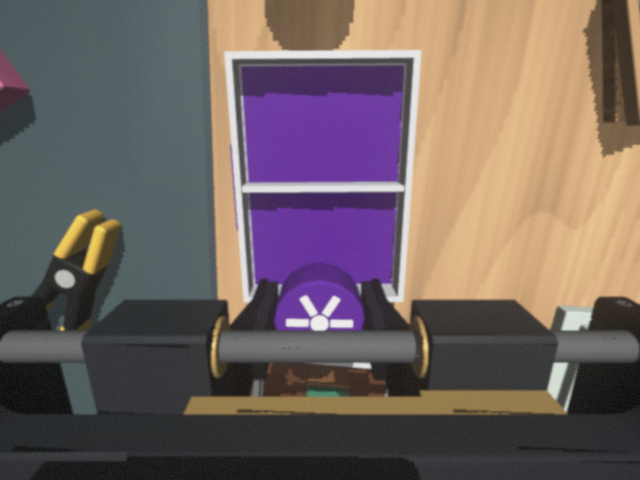

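The violet block is held centred over the near compartment, with the far one empty at (322,125). I'm lowering it.

Call:
{"method": "drive_tool", "body": {
  "motion": [
    [[1,2,20],[0,0,0]],
    [[0,0,35],[0,0,0]],
    [[0,0,28],[0,0,0]],
    [[0,0,8],[0,0,0]],
    [[0,0,2],[0,0,0]]
  ]
}}

```text
time_s: 19.7
position: [0.6168, 0.1779, 0.01]
tcp_rot: [[-0.054, 0.999, -0.003], [0.999, 0.054, -0.0], [-0.0, -0.003, -1.0]]
force: [-0.8, -0.4, -0.4]
opening: 0.478
grasp_force: 30.0
```

Call:
{"method": "drive_tool", "body": {
  "motion": [
    [[0,0,0],[0,0,0]],
    [[0,0,0],[0,0,0]],
    [[0,0,0],[0,0,0]]
  ]
}}

```text
time_s: 20.0
position: [0.6189, 0.179, 0.0126]
tcp_rot: [[-0.055, 0.998, 0.003], [0.998, 0.055, 0.0], [0.0, 0.003, -1.0]]
force: [-0.5, 0.3, -1.4]
opening: 0.473
grasp_force: 30.0
```

Call:
{"method": "drive_tool", "body": {
  "motion": [
    [[0,0,0.5],[0,0,0]],
    [[0,0,0],[0,0,0]],
    [[0,0,0],[0,0,0]]
  ]
}}

```text
time_s: 20.3
position: [0.6179, 0.1791, 0.0107]
tcp_rot: [[-0.055, 0.998, 0.0], [0.998, 0.055, 0.0], [0.0, 0.0, -1.0]]
force: [-0.3, -0.6, 0.0]
opening: 0.47
grasp_force: 30.0
```

Call:
{"method": "drive_tool", "body": {
  "motion": [
    [[0,0,2],[0,0,0]],
    [[0,0,0],[0,0,0]],
    [[0,0,0],[0,0,0]]
  ]
}}

```text
time_s: 20.6
position: [0.6176, 0.179, 0.0082]
tcp_rot: [[-0.055, 0.998, -0.0], [0.998, 0.055, -0.0], [-0.0, -0.0, -1.0]]
force: [0.9, 0.4, -0.6]
opening: 0.476
grasp_force: 30.0
```

Call:
{"method": "drive_tool", "body": {
  "motion": [
    [[0,0,0.7],[0,0,0]],
    [[0,0,0],[0,0,0]],
    [[0,0,0],[0,0,0]]
  ]
}}

```text
time_s: 20.9
position: [0.6178, 0.179, 0.008]
tcp_rot: [[-0.055, 0.998, 0.0], [0.998, 0.055, 0.0], [0.0, 0.0, -1.0]]
force: [-0.4, -0.2, 2.9]
opening: 0.476
grasp_force: 30.0
```

Call:
{"method": "drive_tool", "body": {
  "motion": [
    [[0,0,0.4],[0,0,0]],
    [[0,0,0],[0,0,0]],
    [[0,0,0],[0,0,0]]
  ]
}}

```text
time_s: 21.2
position: [0.6178, 0.179, 0.008]
tcp_rot: [[-0.055, 0.998, 0.0], [0.998, 0.055, -0.0], [-0.0, 0.0, -1.0]]
force: [-1.8, 0.7, 5.3]
opening: 0.479
grasp_force: 30.0
```

Call:
{"method": "drive_tool", "body": {
  "motion": [
    [[0,0,0],[0,0,0]],
    [[0,0,0],[0,0,0]],
    [[0,0,0],[0,0,0]],
    [[0,0,0],[0,0,0]],
    [[0,0,0],[0,0,0]]
  ],
  "gripper": 0.7
}}

```text
time_s: 21.7
position: [0.6178, 0.179, 0.0071]
tcp_rot: [[-0.055, 0.998, -0.0], [0.998, 0.055, -0.0], [0.0, -0.0, -1.0]]
force: [-0.7, -0.5, 0.9]
opening: 0.692
grasp_force: 0.0
```

Call:
{"method": "drive_tool", "body": {
  "motion": [
    [[0,0,-25],[0,0,0]],
    [[0,0,-40],[0,0,0]],
    [[0,0,-40],[0,0,0]],
    [[0,0,-40],[0,0,0]],
    [[0,0,0],[0,0,0]]
  ]
}}

```text
time_s: 22.2
position: [0.6222, 0.1796, 0.1589]
tcp_rot: [[-0.055, 0.998, 0.013], [0.998, 0.055, 0.002], [0.001, 0.013, -1.0]]
force: [-0.0, -0.1, 0.3]
opening: 0.705
grasp_force: 0.0
```

```bash
python3 -c "
from h import *
plan(.385,.281,.16,122,8)"|sed 's/np.float64//'
```

```text
t 22.2 pos [0.6222 0.1796 0.1589] yaw 93.2 grip 0.705 0.0
[[14, -29, 0], [0, 0, (-0.063)]]
[[16, -28, 0], [0, 0, (-0.063)]]
[[18, -27, 0], [0, 0, (-0.063)]]
[[19, -26, 0], [0, 0, (-0.063)]]
[[21, -24, 0], [0, 0, (-0.063)]]
[[23, -23, 0], [0, 0, (-0.063)]]
[[24, -22, 0], [0, 0, (-0.063)]]
[[25, -20, 0], [0, 0, (-0.063)]]
```

Call:
{"method": "drive_tool", "body": {
  "motion": [
    [[14,-29,0],[0,0,-0.063]],
    [[16,-28,0],[0,0,-0.063]],
    [[18,-27,0],[0,0,-0.063]],
    [[19,-26,0],[0,0,-0.063]],
    [[21,-24,0],[0,0,-0.063]]
  ],
  "gripper": 1.0
}}

```text
time_s: 22.7
position: [0.4677, 0.2419, 0.1516]
tcp_rot: [[-0.364, 0.932, -0.001], [0.932, 0.364, -0.0], [0.0, -0.001, -1.0]]
force: [0.7, 1.2, -0.1]
opening: 0.987
grasp_force: 0.0
```

Call:
{"method": "drive_tool", "body": {
  "motion": [
    [[23,-23,0],[0,0,-0.063]],
    [[24,-22,0],[0,0,-0.063]],
    [[25,-19,0],[0,0,-0.063]],
    [[0,0,0],[0,0,0]],
    [[0,0,0],[0,0,0]]
  ]
}}

```text
time_s: 23.2
position: [0.3808, 0.2806, 0.1521]
tcp_rot: [[-0.531, 0.847, 0.0], [0.847, 0.531, -0.0], [-0.0, 0.0, -1.0]]
force: [-0.3, 0.5, -0.7]
opening: 1.0
grasp_force: 0.0
```

Call:
{"method": "drive_tool", "body": {
  "motion": [
    [[0,0,0],[0,0,0]],
    [[0,0,0],[0,0,0]]
  ]
}}

```text
time_s: 23.4
position: [0.3825, 0.2802, 0.1523]
tcp_rot: [[-0.529, 0.849, 0.001], [0.849, 0.529, 0.0], [-0.0, 0.001, -1.0]]
force: [0.2, -0.5, -0.6]
opening: 0.999
grasp_force: 0.0
```

```bash
python3 -c "
from h import *
s,im,c=snap('wrist','w7')
for k in blobs(im,(150,70,60),(179,255,255),800): print(cv2.boundingRect(k),rect(c,k,.024))
plan(.381,.283,.004,122,1)"|sed 's/np.float64//'
```

```text
(298, 189, 45, 63) [379.9, 286.8, 54.1, 36.8, -58.0]
t 23.45 pos [0.3824 0.2801 0.1523] yaw 121.9 grip 0.998 0.0
[[3, 0, 148], [0, 0, (-0.001)]]
```

View pics/w7.png

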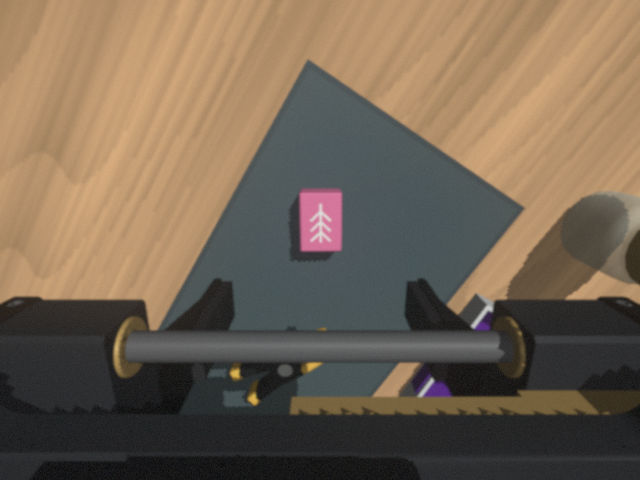

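The pink block is square to the gripper at (321,222), with nothing nearby. I'm descending on it.

Call:
{"method": "drive_tool", "body": {
  "motion": [
    [[5.5,1,20],[0,0,0]],
    [[0,0,40],[0,0,0]],
    [[0,0,40],[0,0,0]],
    [[0,0,30],[0,0,0]],
    [[0,0,12],[0,0,0]]
  ]
}}

```text
time_s: 23.95
position: [0.3785, 0.2847, 0.0078]
tcp_rot: [[-0.529, 0.848, -0.004], [0.848, 0.529, -0.002], [0.001, -0.004, -1.0]]
force: [-0.1, -0.6, 0.7]
opening: 0.999
grasp_force: 0.0
```

Call:
{"method": "drive_tool", "body": {
  "motion": [
    [[0,0,6.5],[0,0,0]],
    [[0,0,0],[0,0,0]],
    [[0,0,0],[0,0,0]]
  ]
}}

```text
time_s: 24.25
position: [0.38, 0.2859, 0.0048]
tcp_rot: [[-0.53, 0.848, 0.002], [0.848, 0.53, 0.001], [-0.0, 0.002, -1.0]]
force: [0.4, 0.4, 1.2]
opening: 1.001
grasp_force: 0.0
```

Call:
{"method": "drive_tool", "body": {
  "motion": [
    [[0,0,0],[0,0,0]],
    [[0,0,0],[0,0,0]],
    [[0,0,0],[0,0,0]],
    [[0,0,0],[0,0,0]],
    [[0,0,0],[0,0,0]]
  ],
  "gripper": 0.25
}}

```text
time_s: 24.75
position: [0.3791, 0.2856, 0.0041]
tcp_rot: [[-0.53, 0.848, 0.0], [0.848, 0.53, 0.0], [-0.0, 0.0, -1.0]]
force: [-0.3, 0.4, 0.6]
opening: 0.63
grasp_force: 0.0
```

Call:
{"method": "drive_tool", "body": {
  "motion": [
    [[0,0,0],[0,0,0]],
    [[0,0,0],[0,0,0]],
    [[0,0,0],[0,0,0]],
    [[0,0,0],[0,0,0]],
    [[0,0,0],[0,0,0]]
  ]
}}

```text
time_s: 25.25
position: [0.3791, 0.2856, 0.0038]
tcp_rot: [[-0.53, 0.848, 0.0], [0.848, 0.53, 0.0], [0.0, 0.0, -1.0]]
force: [0.5, -0.1, -0.6]
opening: 0.414
grasp_force: 30.0
```

```bash
python3 - <<'E' |sed 's/np.float64//'
from h import *
s=read_state(); s2=dict(s); s2["position"]=np.array(s["position"])+[0,0,.09]
plan(.613,.260,.105,93.2,8,s2)
E
```

```text
t 25.25 pos [0.3791 0.2856 0.0938] yaw 122.0 grip 0.414 30.00009834766388
[[-18, 23, -1], [0, 0, (0.063)]]
[[-17, 24, -1], [0, 0, (0.063)]]
[[-15, 25, -1], [0, 0, (0.063)]]
[[-14, 26, -1], [0, 0, (0.063)]]
[[-12, 27, -1], [0, 0, (0.063)]]
[[-10, 28, -1], [0, 0, (0.063)]]
[[-8, 28, -1], [0, 0, (0.063)]]
[[-7, 29, -1], [0, 0, (0.063)]]
```

Call:
{"method": "drive_tool", "body": {
  "motion": [
    [[0,0,-30],[0,0,0]],
    [[0,0,-50],[0,0,0]],
    [[-18,23,-12],[0,0,0.063]],
    [[-17,24,-8],[0,0,0.063]],
    [[-15,25,0],[0,0,0.063]]
  ]
}}

```text
time_s: 25.75
position: [0.4678, 0.2761, 0.1057]
tcp_rot: [[-0.36, 0.933, 0.003], [0.933, 0.36, 0.001], [-0.0, 0.003, -1.0]]
force: [0.4, -0.1, -0.8]
opening: 0.412
grasp_force: 30.0
```

Call:
{"method": "drive_tool", "body": {
  "motion": [
    [[-14,26,0],[0,0,0.063]],
    [[-12,27,0],[0,0,0.063]],
    [[-10,28,0],[0,0,0.063]],
    [[-8,28,0],[0,0,0.063]],
    [[-7,29,0],[0,0,0.063]]
  ]
}}

```text
time_s: 26.25
position: [0.6135, 0.2593, 0.1033]
tcp_rot: [[-0.052, 0.999, -0.002], [0.999, 0.052, -0.0], [-0.0, -0.002, -1.0]]
force: [0.1, 0.5, -0.9]
opening: 0.413
grasp_force: 30.0
```

Call:
{"method": "drive_tool", "body": {
  "motion": [
    [[0,0,0],[0,0,0]],
    [[0,0,0],[0,0,0]],
    [[0,0,0],[0,0,0]]
  ]
}}

```text
time_s: 26.55
position: [0.6112, 0.2595, 0.1032]
tcp_rot: [[-0.056, 0.998, -0.003], [0.998, 0.056, -0.001], [-0.0, -0.003, -1.0]]
force: [0.8, 0.1, -0.7]
opening: 0.415
grasp_force: 30.0
```

```bash
python3 -c "
from h import *
plan(.6135,.260,.0095,93.2,1)"|sed 's/np.float64//'
```

```text
t 26.55 pos [0.6112 0.2595 0.1032] yaw 93.2 grip 0.415 29.999925792217255
[[0, 2, 94], [0, 0, (-0.0)]]
```

Call:
{"method": "drive_tool", "body": {
  "motion": [
    [[0,2,20],[0,0,0]],
    [[0,0,35],[0,0,0]],
    [[0,0,28],[0,0,0]],
    [[0,0,9],[0,0,0]],
    [[0,0,2],[0,0,0]]
  ]
}}

```text
time_s: 27.05
position: [0.6133, 0.2598, 0.0088]
tcp_rot: [[-0.056, 0.998, -0.003], [0.998, 0.056, -0.001], [-0.001, -0.003, -1.0]]
force: [-0.2, 1.0, -0.5]
opening: 0.412
grasp_force: 30.0
```

Call:
{"method": "drive_tool", "body": {
  "motion": [
    [[0,0,0],[0,0,0]],
    [[0,0,0],[0,0,0]],
    [[0,0,0],[0,0,0]],
    [[0,0,0],[0,0,0]],
    [[0,0,0],[0,0,0]]
  ]
}}

```text
time_s: 27.55
position: [0.6155, 0.2598, 0.0105]
tcp_rot: [[-0.055, 0.998, 0.001], [0.998, 0.055, 0.0], [0.0, 0.001, -1.0]]
force: [-1.1, -0.4, -0.8]
opening: 0.41
grasp_force: 30.0
```

Call:
{"method": "drive_tool", "body": {
  "motion": [
    [[0,0,0.7],[0,0,0]],
    [[0,0,0],[0,0,0]],
    [[0,0,0],[0,0,0]]
  ]
}}

```text
time_s: 27.85
position: [0.615, 0.2597, 0.009]
tcp_rot: [[-0.055, 0.998, -0.0], [0.998, 0.055, -0.0], [-0.0, -0.0, -1.0]]
force: [-0.9, -0.8, -1.2]
opening: 0.411
grasp_force: 30.0
```

Call:
{"method": "drive_tool", "body": {
  "motion": [
    [[0,0,0.8],[0,0,0]],
    [[0,0,0],[0,0,0]],
    [[0,0,0],[0,0,0]]
  ]
}}

```text
time_s: 28.15
position: [0.6151, 0.2597, 0.0083]
tcp_rot: [[-0.055, 0.998, -0.0], [0.998, 0.055, -0.0], [0.0, -0.0, -1.0]]
force: [0.3, -0.4, -1.3]
opening: 0.41
grasp_force: 30.0
```

Call:
{"method": "drive_tool", "body": {
  "motion": [
    [[0,0,0.6],[0,0,0]],
    [[0,0,0],[0,0,0]],
    [[0,0,0],[0,0,0]]
  ]
}}

```text
time_s: 28.45
position: [0.6152, 0.2597, 0.0079]
tcp_rot: [[-0.055, 0.998, 0.0], [0.998, 0.055, 0.0], [0.0, 0.0, -1.0]]
force: [0.7, 0.5, -0.0]
opening: 0.409
grasp_force: 30.0
```

Call:
{"method": "drive_tool", "body": {
  "motion": [
    [[0,0,0.5],[0,0,0]],
    [[0,0,0],[0,0,0]],
    [[0,0,0],[0,0,0]]
  ]
}}

```text
time_s: 28.75
position: [0.6152, 0.2597, 0.0079]
tcp_rot: [[-0.055, 0.998, 0.0], [0.998, 0.055, 0.0], [0.0, 0.0, -1.0]]
force: [-1.0, -0.2, 5.1]
opening: 0.407
grasp_force: 30.0
```

Call:
{"method": "drive_tool", "body": {
  "motion": [
    [[0,0,0],[0,0,0]],
    [[0,0,0],[0,0,0]],
    [[0,0,0],[0,0,0]],
    [[0,0,0],[0,0,0]],
    [[0,0,0],[0,0,0]]
  ],
  "gripper": 0.65
}}

```text
time_s: 29.25
position: [0.615, 0.2597, 0.007]
tcp_rot: [[-0.055, 0.998, -0.0], [0.998, 0.055, -0.0], [-0.0, -0.0, -1.0]]
force: [-0.6, 0.2, 0.5]
opening: 0.641
grasp_force: 0.0
```

Call:
{"method": "drive_tool", "body": {
  "motion": [
    [[0,0,-25],[0,0,0]],
    [[0,0,-40],[0,0,0]],
    [[0,0,-40],[0,0,0]],
    [[0,0,-40],[0,0,0]],
    [[0,0,0],[0,0,0]]
  ]
}}

```text
time_s: 29.75
position: [0.6195, 0.261, 0.1592]
tcp_rot: [[-0.055, 0.998, 0.013], [0.998, 0.055, 0.003], [0.003, 0.013, -1.0]]
force: [1.3, 0.3, 0.4]
opening: 0.652
grasp_force: 0.0
```

```bash
python3 -c "
from h import *
plan(.424,.136,.17,60,9)"|sed 's/np.float64//'
```

```text
t 29.75 pos [0.6195 0.261  0.1592] yaw 93.2 grip 0.652 0.0
[[-13, -22, -1], [0, 0, (0.064)]]
[[-14, -22, -1], [0, 0, (0.064)]]
[[-15, -21, -1], [0, 0, (0.064)]]
[[-17, -20, -1], [0, 0, (0.064)]]
[[-18, -18, -1], [0, 0, (0.064)]]
[[-19, -17, -1], [0, 0, (0.064)]]
[[-20, -16, -1], [0, 0, (0.064)]]
[[-21, -15, -1], [0, 0, (0.064)]]
[[-22, -13, -1], [0, 0, (0.064)]]
```

Call:
{"method": "drive_tool", "body": {
  "motion": [
    [[-13,-22,-1],[0,0,0.064]],
    [[-14,-22,-1],[0,0,0.064]],
    [[-15,-21,-1],[0,0,0.064]],
    [[-17,-20,-1],[0,0,0.064]],
    [[-18,-18,-1],[0,0,0.064]]
  ],
  "gripper": 1.0
}}

```text
time_s: 30.25
position: [0.5048, 0.1895, 0.1566]
tcp_rot: [[0.264, 0.964, -0.001], [0.964, -0.264, -0.0], [-0.001, -0.001, -1.0]]
force: [1.6, -0.2, 0.7]
opening: 0.973
grasp_force: 0.0
```

Call:
{"method": "drive_tool", "body": {
  "motion": [
    [[-19,-17,-1],[0,0,0.064]],
    [[-20,-16,-1],[0,0,0.064]],
    [[-21,-15,-1],[0,0,0.064]],
    [[-22,-11,-1],[0,0,0.064]],
    [[0,0,0],[0,0,0]]
  ]
}}

```text
time_s: 30.75
position: [0.4178, 0.1329, 0.1606]
tcp_rot: [[0.499, 0.866, -0.006], [0.867, -0.499, -0.001], [-0.003, -0.005, -1.0]]
force: [-0.1, -0.1, 0.1]
opening: 0.997
grasp_force: 0.0
```

Call:
{"method": "drive_tool", "body": {
  "motion": [
    [[0,0,0],[0,0,0]],
    [[0,0,0],[0,0,0]],
    [[0,0,0],[0,0,0]]
  ]
}}

```text
time_s: 31.05
position: [0.4231, 0.1343, 0.1612]
tcp_rot: [[0.497, 0.868, 0.001], [0.868, -0.497, 0.0], [0.001, 0.001, -1.0]]
force: [-0.2, -0.1, -0.9]
opening: 1.001
grasp_force: 0.0
```

```bash
python3 -c "
from h import *
s,im,c=snap('wrist','w8')
for k in blobs(im,(18,120,60),(34,255,255),80): print(cv2.boundingRect(k),rect(c,k,.02))
plan(.424,.136,.004,60,1)"|sed 's/np.float64//'
```

```text
(292, 391, 337, 23) [456.2, -105.8, 352.1, 28.3, -29.8]
(510, 351, 16, 26) [526.9, -92.3, 29.7, 11.9, 48.9]
(509, 318, 15, 26) [537.1, -53.5, 31.5, 7.9, 85.5]
(332, 258, 14, 12) [421.0, 93.9, 12.0, 10.9, -29.1]
(296, 258, 14, 13) [391.9, 109.9, 11.9, 11.1, -35.9]
(322, 155, 16, 46) [451.9, 166.0, 39.1, 9.6, 67.3]
(302, 155, 14, 47) [436.2, 174.5, 39.5, 9.0, 54.8]
t 31.1 pos [0.4229 0.1343 0.1612] yaw 60.2 grip 0.999 0.0
[[2, 0, 157], [0, 0, (0.003)]]
```

View pics/w8.png

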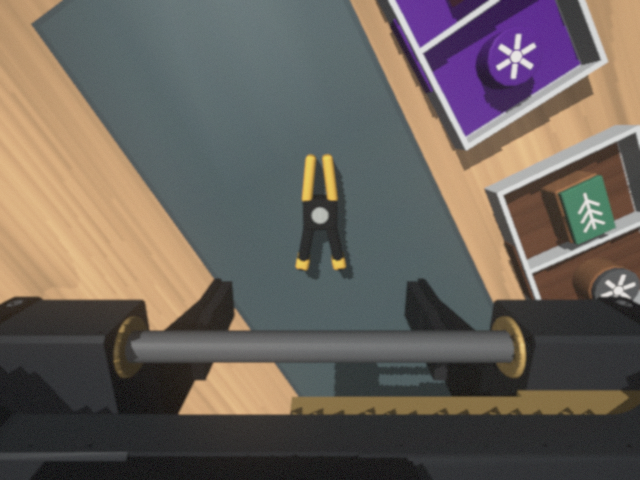

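The clamp lies nearly aligned with the gripper, pivot disc at (320,215), jaws at the top, handle ends at (303,264) and (339,264). The placed pieces look right.

```bash
python3 -c "
from h import *
c=cam('wrist',read_state()); print(ray(c,(320,215),.027), ray(c,[(320,197),(320,232)],.026))
plan(.4275,.142,.004,61.3,1)"|sed 's/np.float64//'
```

```text
[[0.42949176 0.14339295]] [[0.43714224 0.1567857 ]
 [0.42181515 0.12993931]]
t 31.1 pos [0.4229 0.1343 0.1612] yaw 60.2 grip 0.999 0.0
[[9, 0, 157], [0, 0, (-0.019)]]
```

Call:
{"method": "drive_tool", "body": {
  "motion": [
    [[11,1,20],[0,0,-0.02]],
    [[0,0,40],[0,0,0]],
    [[0,0,40],[0,0,0]],
    [[0,0,35],[0,0,0]],
    [[0,0,15],[0,0,0]]
  ]
}}

```text
time_s: 31.6
position: [0.4274, 0.1432, 0.0083]
tcp_rot: [[0.48, 0.877, -0.004], [0.877, -0.48, -0.0], [-0.002, -0.003, -1.0]]
force: [-0.5, -0.1, -0.1]
opening: 0.999
grasp_force: 0.0
```

Call:
{"method": "drive_tool", "body": {
  "motion": [
    [[0,0,7],[0,0,0]],
    [[0,0,0],[0,0,0]],
    [[0,0,0],[0,0,0]]
  ]
}}

```text
time_s: 31.9
position: [0.4289, 0.1432, 0.0047]
tcp_rot: [[0.48, 0.877, 0.001], [0.877, -0.48, 0.0], [0.001, 0.001, -1.0]]
force: [-1.0, 1.1, -0.5]
opening: 1.005
grasp_force: 0.0
```

Call:
{"method": "drive_tool", "body": {
  "motion": [
    [[0,0,0],[0,0,0]],
    [[0,0,0],[0,0,0]],
    [[0,0,0],[0,0,0]],
    [[0,0,0],[0,0,0]],
    [[0,0,0],[0,0,0]]
  ],
  "gripper": 0.2
}}

```text
time_s: 32.4
position: [0.4284, 0.143, 0.0045]
tcp_rot: [[0.48, 0.877, 0.001], [0.877, -0.48, 0.0], [0.0, 0.0, -1.0]]
force: [0.3, 0.5, -0.1]
opening: 0.635
grasp_force: 0.0
```

Call:
{"method": "drive_tool", "body": {
  "motion": [
    [[0,0,0],[0,0,0]],
    [[0,0,0],[0,0,0]],
    [[0,0,0],[0,0,0]],
    [[0,0,0],[0,0,0]],
    [[0,0,0],[0,0,0]]
  ]
}}

```text
time_s: 32.9
position: [0.4282, 0.143, 0.0042]
tcp_rot: [[0.48, 0.877, -0.0], [0.877, -0.48, -0.0], [-0.0, -0.0, -1.0]]
force: [-0.6, 0.0, 0.7]
opening: 0.338
grasp_force: 30.0
```

```bash
python3 - <<'E' |sed 's/np.float64//'
from h import *
s=read_state(); s2=dict(s); s2["position"]=np.array(s["position"])+[0,0,.09]
plan(.5,-.08,.105,89,7,s2)
s2["position"]=[.5,-.08,.105]; s2["tcp_rot"]=np.array([[.0175,1,0],[1,-.0175,0],[0,0,-1]])
plan(.6245,-.215,.105,89,5,s2)
E
```

```text
t 32.9 pos [0.4282 0.143  0.0942] yaw 61.3 grip 0.338 29.999943492002785
[[-23, 24, -2], [0, 0, (-0.069)]]
[[-25, 23, -2], [0, 0, (-0.069)]]
[[-26, 21, -2], [0, 0, (-0.069)]]
[[-28, 19, -2], [0, 0, (-0.069)]]
[[-29, 17, -2], [0, 0, (-0.069)]]
[[-30, 15, -2], [0, 0, (-0.069)]]
[[-31, 13, -2], [0, 0, (-0.069)]]
t 32.9 pos [ 0.5   -0.08   0.105] yaw 89.0 grip 0.338 29.999943492002785
[[-27, 25, 0], [0, 0, (-0.0)]]
[[-27, 25, 0], [0, 0, (-0.0)]]
[[-27, 25, 0], [0, 0, (-0.0)]]
[[-27, 25, 0], [0, 0, (-0.0)]]
[[-27, 25, 0], [0, 0, (-0.0)]]
```

Call:
{"method": "drive_tool", "body": {
  "motion": [
    [[0,0,-30],[0,0,0]],
    [[0,0,-50],[0,0,0]],
    [[-23,24,-12],[0,0,-0.074]],
    [[-25,23,-8],[0,0,-0.074]],
    [[-26,21,0],[0,0,-0.074]]
  ]
}}

```text
time_s: 33.4
position: [0.4605, 0.0465, 0.1057]
tcp_rot: [[0.271, 0.962, 0.003], [0.963, -0.271, -0.0], [0.0, 0.003, -1.0]]
force: [0.7, 0.5, -0.2]
opening: 0.339
grasp_force: 30.0
```

Call:
{"method": "drive_tool", "body": {
  "motion": [
    [[-28,19,0],[0,0,-0.074]],
    [[-29,17,0],[0,0,-0.074]],
    [[-30,15,0],[0,0,-0.074]],
    [[-31,13,0],[0,0,-0.074]],
    [[-27,25,0],[0,0,0]]
  ]
}}

```text
time_s: 33.9
position: [0.5264, -0.1076, 0.1038]
tcp_rot: [[-0.017, 1.0, -0.004], [1.0, 0.017, 0.001], [0.002, -0.004, -1.0]]
force: [0.1, 0.3, -1.5]
opening: 0.339
grasp_force: 30.0
```

Call:
{"method": "drive_tool", "body": {
  "motion": [
    [[-27,25,0],[0,0,0]],
    [[-27,25,0],[0,0,0]],
    [[-27,25,0],[0,0,0]],
    [[-27,25,0],[0,0,0]],
    [[0,0,0],[0,0,0]]
  ]
}}

```text
time_s: 34.4
position: [0.634, -0.2175, 0.1043]
tcp_rot: [[-0.014, 1.0, 0.006], [1.0, 0.014, -0.004], [-0.004, 0.006, -1.0]]
force: [-1.1, -1.0, 0.1]
opening: 0.339
grasp_force: 30.0
```

Call:
{"method": "drive_tool", "body": {
  "motion": [
    [[0,0,0],[0,0,0]],
    [[0,0,0],[0,0,0]],
    [[0,0,0],[0,0,0]]
  ]
}}

```text
time_s: 34.7
position: [0.629, -0.2115, 0.104]
tcp_rot: [[-0.018, 1.0, -0.002], [1.0, 0.018, 0.001], [0.001, -0.002, -1.0]]
force: [0.1, 0.2, -0.3]
opening: 0.35
grasp_force: 30.0
```

```bash
python3 -c "
from h import *
s,im,c=snap('wrist','w9')
plan(.6245,-.217,.0105,91,1)"|sed 's/np.float64//'
```

```text
t 34.75 pos [ 0.6293 -0.2117  0.1042] yaw 91.0 grip 0.343 29.999827654100955
[[-5, -5, 94], [0, 0, (0.0)]]
```

View pics/w9.png

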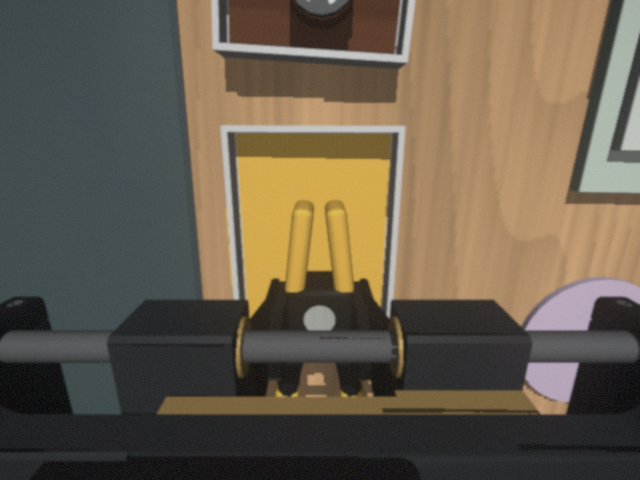

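The clamp is held level over the yellow tray, whose far rim corners are at (222,127) and (405,126). I'll check the centring from those.

```bash
python3 -c "
from h import *
c=cam('wrist',read_state()); print(ray(c,[(222,127),(405,126)],.025).round(4))"
```

```text
[[ 0.565  -0.1299]
 [ 0.6838 -0.1271]]
```

Call:
{"method": "drive_tool", "body": {
  "motion": [
    [[-2,-4,20],[0,0,0]],
    [[0,0,35],[0,0,0]],
    [[0,0,28],[0,0,0]],
    [[0,0,8],[0,0,0]],
    [[0,0,2],[0,0,0]]
  ]
}}

```text
time_s: 35.25
position: [0.6254, -0.2141, 0.0103]
tcp_rot: [[-0.017, 1.0, -0.002], [1.0, 0.017, 0.001], [0.001, -0.002, -1.0]]
force: [-1.4, -0.2, -0.9]
opening: 0.342
grasp_force: 30.0
```

Call:
{"method": "drive_tool", "body": {
  "motion": [
    [[0,0,0],[0,0,0]],
    [[0,0,0],[0,0,0]],
    [[0,0,0],[0,0,0]],
    [[0,0,0],[0,0,0]],
    [[0,0,0],[0,0,0]]
  ]
}}

```text
time_s: 35.75
position: [0.6266, -0.2151, 0.0119]
tcp_rot: [[-0.017, 1.0, 0.001], [1.0, 0.017, -0.001], [-0.001, 0.001, -1.0]]
force: [0.4, -0.4, -0.9]
opening: 0.344
grasp_force: 30.0
```

Call:
{"method": "drive_tool", "body": {
  "motion": [
    [[0,0,1],[0,0,0]],
    [[0,0,0],[0,0,0]],
    [[0,0,0],[0,0,0]]
  ]
}}

```text
time_s: 36.05
position: [0.6262, -0.215, 0.0101]
tcp_rot: [[-0.017, 1.0, -0.0], [1.0, 0.017, 0.0], [0.0, -0.0, -1.0]]
force: [-1.3, -0.3, -0.9]
opening: 0.34
grasp_force: 30.0
```

Call:
{"method": "drive_tool", "body": {
  "motion": [
    [[0,0,1.3],[0,0,0]],
    [[0,0,0],[0,0,0]],
    [[0,0,0],[0,0,0]]
  ]
}}

```text
time_s: 36.35
position: [0.6262, -0.2149, 0.0088]
tcp_rot: [[-0.017, 1.0, -0.0], [1.0, 0.017, 0.0], [0.0, -0.0, -1.0]]
force: [0.5, -0.3, 0.9]
opening: 0.344
grasp_force: 30.0
```

Call:
{"method": "drive_tool", "body": {
  "motion": [
    [[0,0,0.6],[0,0,0]],
    [[0,0,0],[0,0,0]],
    [[0,0,0],[0,0,0]]
  ]
}}

```text
time_s: 36.65
position: [0.6263, -0.215, 0.0084]
tcp_rot: [[-0.017, 1.0, 0.0], [1.0, 0.017, 0.0], [0.0, 0.0, -1.0]]
force: [-0.3, -0.4, -0.3]
opening: 0.344
grasp_force: 30.0
```

Call:
{"method": "drive_tool", "body": {
  "motion": [
    [[0,0,0.5],[0,0,0]],
    [[0,0,0],[0,0,0]],
    [[0,0,0],[0,0,0]]
  ]
}}

```text
time_s: 36.95
position: [0.6263, -0.215, 0.0082]
tcp_rot: [[-0.017, 1.0, 0.0], [1.0, 0.017, -0.0], [-0.0, 0.0, -1.0]]
force: [-1.6, 0.3, 3.7]
opening: 0.343
grasp_force: 30.0
```

Call:
{"method": "drive_tool", "body": {
  "motion": [
    [[0,0,0],[0,0,0]],
    [[0,0,0],[0,0,0]],
    [[0,0,0],[0,0,0]],
    [[0,0,0],[0,0,0]],
    [[0,0,0],[0,0,0]]
  ],
  "gripper": 0.62
}}

```text
time_s: 37.45
position: [0.6262, -0.215, 0.0077]
tcp_rot: [[-0.017, 1.0, -0.0], [1.0, 0.017, 0.0], [0.0, -0.0, -1.0]]
force: [-0.3, 0.0, -0.2]
opening: 0.606
grasp_force: 0.0
```

Call:
{"method": "drive_tool", "body": {
  "motion": [
    [[0,0,-25],[0,0,0]],
    [[0,0,-40],[0,0,0]],
    [[0,0,-40],[0,0,0]],
    [[0,0,-40],[0,0,0]],
    [[0,0,-40],[0,0,0]]
  ]
}}

```text
time_s: 37.95
position: [0.626, -0.2148, 0.1944]
tcp_rot: [[-0.017, 1.0, -0.0], [1.0, 0.017, 0.0], [0.0, -0.0, -1.0]]
force: [0.0, -0.5, 0.7]
opening: 0.618
grasp_force: 0.0
```

Call:
{"method": "drive_tool", "body": {
  "motion": [
    [[0,-45,-10],[0,0,0]],
    [[0,-45,0],[0,0,0]],
    [[0,-45,0],[0,0,0]],
    [[0,-45,0],[0,0,0]],
    [[0,0,0],[0,0,0]]
  ]
}}

```text
time_s: 38.45
position: [0.4397, -0.2152, 0.2021]
tcp_rot: [[-0.015, 1.0, -0.007], [1.0, 0.015, 0.005], [0.005, -0.007, -1.0]]
force: [1.1, 0.2, -0.1]
opening: 0.621
grasp_force: 0.0
```

```bash
python3 -c "
from h import *
a=snap('top','t9')[1]; b=snap('scene','s9')[1]
v=np.vstack([cv2.resize(a[150:300,100:580],(800,250)),cv2.resize(b[190:310,130:510],(800,253))])
cv2.imwrite('pics/fin.png',v[:,:,::-1])"
```

```text
(no output)
```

View pics/fin.png

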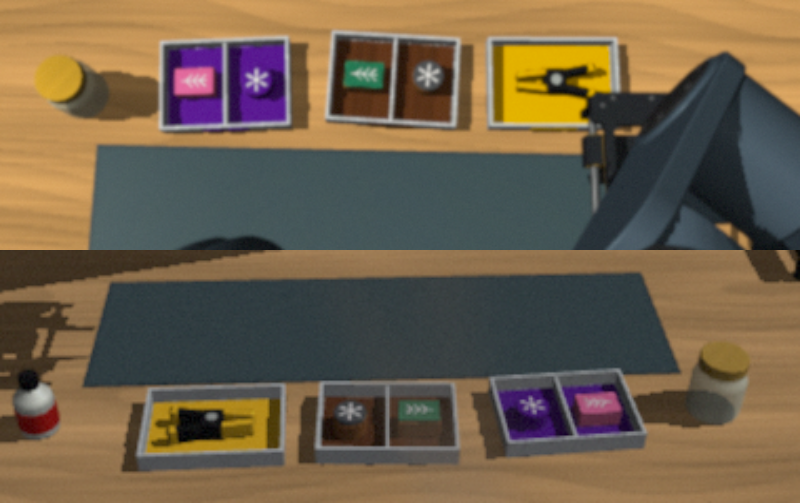

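Both views show all five pieces flat in the right trays, one stamp or block to each compartment. The mat is empty, and the jar and ink bottle are still standing.

```bash
python3 -c "
from rig import *
print(hand_in())"
```

```text
the job is handed in; nothing more can be done
None
```

All five pieces are sorted face up and flat in the right trays, stamps first, then acrylic blocks, then the clamp; the jar and ink bottle were not touched, and the job was handed in at about 38.6 s.

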